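Put the shoe brush away in the bench drawer

TASK

Tidy up the cobbler's bench: put the shoe brush with the pale wooden back and cream bristles into the open top drawer of the small green drawer unit, bristles down and flat on the drawer's floor, then push that drawer fully shut. Leave the dark brush where it lies.

Things in the scene. Friction and masses are not known exactly. Their poses are not given: they have to be found in the camera images.
- brush_pale: Brush to put away: pale beech back, cream bristles, lying bristles down; about 150 g. 120 mm long (its x), 46 wide (its y), 42 high. The back, a board with round ends (straight for the middle 74 mm), spans 24 to 42 mm above the underside; below it the rigid bristle block is 104 x 34 mm. Origin: centre of the underside, z up. Either brush may be the one nearer the drawer unit.
- brush_dark: The brush to leave alone: same shape and size, dark brown back and black bristles, lying bristles down on the bench. Origin at the centre of the underside, x along its length.
- unit_drawer0 (a joint): Opening of the green unit's top drawer, m: 0 shut, starts 0.155 to 0.185 open (limit 0.19). Slides freely (1 to 2 N) and stays put; push its handle or front to close it. The unit is 270 mm deep, 240 wide, 165 high, with a low tack tray on the rear of its top. The lower drawer is shut; its like handle sits 70 mm below the top one.
- unit_drawer0_handle (a point): Mid-point of the top drawer's handle, a steel bar 11 mm thick, 120 long; moves with the drawer. x points the way it closes, y left along the bar, z up. From here, mm: front's outer face x 35, its top z 25; inner floor x 56 to 281, y -99 to 99, z -34 (92 above the bench); walls' top z 14. The unit's roof (z 26 to 38) covers the drawer beyond x = 50 + the joint value; before that it is open above.
Not all that is in view belongs to the job. There is more than one size of the brush_pale; the one meant has the size given above.

How it is judged:
By the outcome, as a careful person would: the job done as asked, in the order asked, and still so for the second after the job is handed in, with the robot touching nothing.
It also fails if it takes over 43 s, if anything falls off the work surface, if the arm or the gripper's body presses on something with over 40 N, if the wrist force passes 120 N, or if a joint passes its speed limit or range.

ROBOT

A 6-joint arm with a two-finger parallel gripper is mounted at the origin on the work surface. World frame = base frame: x ahead of the robot, y to its left, z up, the work surface at z = 0. Lengths are in m, angles in rad, forces in N, time in s.
With the tool pointing down it reaches from about 0.275 to 1 m from the base axis. Payload 8.4 kg.
Tool frame: the origin (TCP) lies on the centre line of the jaws, within the pads' length; the fingertips stand 17 mm ahead of it and the grasp point (between the pads) lies 2 mm behind it (bot.tcp_to_tips is the y of the fingertips in the tool frame, in m); y points along the fingers, z is the direction in which the jaws open and shut, and the axes are right-handed (so a half turn about y gives the same grasp; the last joint's range is limited). The gripper opens to 85 mm and grips with 20 to 120 N. Pads are 22 mm wide; open, the fingers measure 114 mm over their backs; the gripper's body (76 mm by 85 mm) begins 54 mm behind the grasp point. The pads swing forward as they close: fully open they stand 13 mm farther back than shut.
Start: joints at [-1.246, 0.353, 1.633, -0, 1.155, -0.002], TCP at [0.201, -0.592, 0.248] pointing down, gripper open.
Joint ranges: [-2.63, 2.63], [-0.92, 2.1], [0.06, 2.66], [-1.3, 4.44], [0, 2.69], [-3.02, 3.02]. Speed limits (rad/s): [2.22, 2.22, 2.79, 3.14, 3.14, 3.14].

INTERFACE

Orientations are given as a unit quaternion [x, y, z, w].
In Python, from workcell import bot, hand, kinematics, get_obs, vision, hand_in gives the robot as it stands. The module is installed in compiled form; this text tells all that it offers. Calls block until the motion is done:
- bot.reach(position, orientation): joint-space move of the TCP to a pose.
- bot.servo_line(position, ori=None, velocity=0.15): straight line of the TCP; ori=None keeps the orientation; velocity is the mean speed in m/s.
- bot.goto_joints(angles): joint-space move.
- hand.move_gripper(opening, strength=None): finger opening in m; strength is the grip in N (None keeps the last); returns when the fingers have stopped.
- bot.dwell(seconds).
- kinematics.solve_ik(position, orientation): joint angles nearest the present ones, or None.
- get_obs(): the state.
- vision.read_camera(name): name is "side" or "top" or "wrist"; returns a dict with "frame" (384x512x3 uint8, red, green, blue), "intrinsics" (3x3 intrinsics, pixels), "view" (4x4, takes a point from world to camera coordinates). Camera axes: x right, y down, z forward; pixel columns grow to the right and rows downward; lengths in m; the calibration is good to about 2 mm. A picture is of the moment at which its call begins. There is no depth.
A pose or a line that the arm cannot do raises bot.IKError and nothing moves.
- hand_in(): hands the job in, once; it reports no verdict.
The state is a dict: "time_s": time; "joint_pos": joint angles; "joint_vel": joint speeds; "joint_efforts": joint torques, N m; "position": TCP position; "orientation": TCP orientation; "wrist_force": force on the tool from outside, world axes, zero at the start; "ft_torque": the same for the moment, N m; "gripper_width": finger opening in m.
Only numpy, scipy, OpenCV 4.12 (cv2) and the standard library are available. Lean on these libraries where they do the work, as an engineer would, in place of code of your own. Each camera call takes 0.05 s, during which the arm holds its last target.

## Working session

There is one attempt and no reset: what is moved stays moved. The work goes in short steps, each a Python script; the robot and the scene stay as the last script left them, time stands still between calls to the robot, and variables do not carry over. Pictures are saved under pics/ and viewed, and the job is handed in when it is done.

```bash
mkdir -p pics; python3 - <<'E'
from workcell import bot, hand, kinematics, get_obs, vision, hand_in
import cv2,numpy as np
o=get_obs();print(o['time_s'],o['position'],o['orientation'],bot.tcp_to_tips)
for n in ["side","top","wrist"]:
    c=vision.read_camera(n);cv2.imwrite(f"pics/{n}0.png",c["frame"][:,:,::-1]);np.savez(f"pics/{n}0.npz",**c)
    print(n,c["intrinsics"].tolist(),np.round(c["view"],3).tolist())
E
```

```text
0.0 [ 0.2004844  -0.59147192  0.24756937] [-0.1151086   0.69817512 -0.69719882  0.11495792] 0.017
side [[483.33491436581375, 0.0, 254.44652248710162], [0.0, 483.33491436581375, 193.67098760587436], [0.0, 0.0, 1.0]] [[-0.859, -0.513, -0.006, 0.353], [-0.336, 0.57, -0.75, 0.335], [0.388, -0.642, -0.662, 1.087], [0.0, 0.0, 0.0, 1.0]]
top [[351.9054065056945, 0.0, 255.95532158203577], [0.0, 351.9054065056945, 191.49730739828388], [0.0, 0.0, 1.0]] [[0.015, -1.0, -0.017, -0.131], [-0.985, -0.012, -0.172, 0.519], [0.172, 0.019, -0.985, 0.887], [0.0, 0.0, 0.0, 1.0]]
wrist [[337.68649359186054, 0.0, 255.0583068494705], [0.0, 337.68649359186054, 183.14667018965616], [0.0, 0.0, 1.0]] [[0.321, -0.947, -0.001, -0.624], [-0.904, -0.307, 0.297, -0.038], [-0.282, -0.095, -0.955, 0.38], [0.0, 0.0, 0.0, 1.0]]
```

View pics/side0.png

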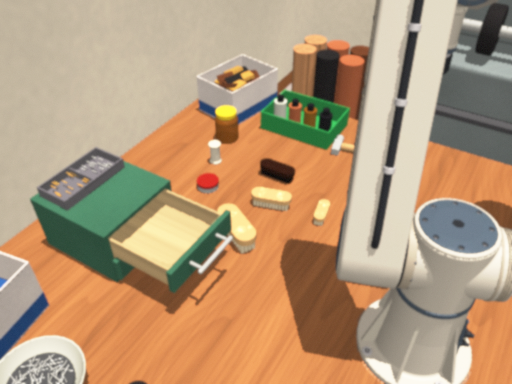

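View pics/top0.png

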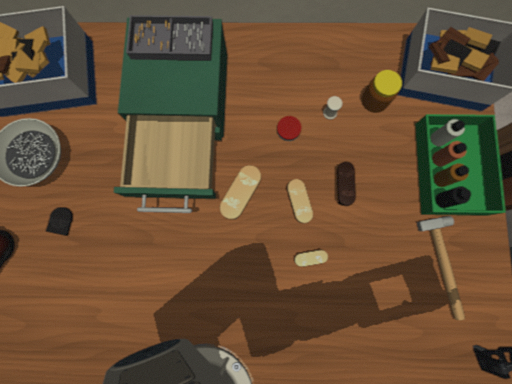

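View pics/wrist0.png

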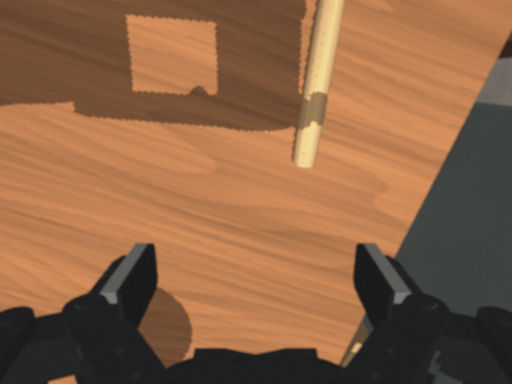

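The top view shows three pale brushes: large (240,192), middle (300,200) and small (311,258). The dark brush is at (345,184) and the drawer handle around (165,210). I'll measure them.

```bash
cat > h.py <<'E'
import numpy as np,cv2
def ray(c,uv,z):
    K,V=c["intrinsics"],c["view"];R=V[:3,:3];t=V[:3,3]
    uv=np.atleast_2d(uv).astype(float)
    d=(np.c_[uv,np.ones(len(uv))]@np.linalg.inv(K).T)@R
    o=-R.T@t
    return o+d*((z-o[2])/d[:,2])[:,None]
def proj(c,P):
    P=np.atleast_2d(P);q=P@c["view"][:3,:3].T+c["view"][:3,3];q=q@c["intrinsics"].T
    return q[:,:2]/q[:,2:]
E
python3 - <<'E'
from h import *
c=np.load("pics/top0.npz");f=c["frame"];hsv=cv2.cvtColor(f,cv2.COLOR_RGB2HSV)
big=cv2.resize(f[100:280,100:370],None,fx=2.9,fy=2.9,interpolation=cv2.INTER_CUBIC);cv2.imwrite("pics/topcrop.png",big[:,:,::-1])
for p in [(240,192),(300,200),(311,258),(345,184),(250,230)]:print(p,f[p[1],p[0]],hsv[p[1],p[0]])
pale=((f[:,:,0]>170)&(f[:,:,1]>140)&(f[:,:,2]>85)).astype(np.uint8)
dark=((f.max(2)<75)).astype(np.uint8)
for nm,m in (("pale",pale),("dark",dark)):
    cs,_=cv2.findContours(m,cv2.RETR_EXTERNAL,cv2.CHAIN_APPROX_NONE)
    for k in cs:
        x,y,w,h=cv2.boundingRect(k)
        if cv2.contourArea(k)<60 or not(215<x<370 and 140<y<280):continue
        P=ray(c,k[:,0,:],0.042)[:,:2]
        r=cv2.minAreaRect((P*1000).astype(np.float32));print(nm,(x,y,w,h),r)
        b=cv2.boxPoints(r);print(b.round().tolist())
cs=ray(c,[[139,210],[190,210]],0.126);print("handle",cs)
print("front top outer",ray(c,[[118,193],[213,194]],0.151))
E
```

```text
(240, 192) [185 158 107] [ 20 108 185]
(300, 200) [184 159 110] [ 20 103 184]
(311, 258) [185 173 121] [ 24  88 185]
(345, 184) [48 32 25] [  9 122  48]
(250, 230) [132  86  51] [ 13 156 132]
pale (296, 251, 31, 15) ((349.9775695800781, -266.9755859375), (30.480323791503906, 79.3647232055664), 10.171483993530273)
[[328.0, -231.0], [342.0, -309.0], [372.0, -303.0], [358.0, -225.0]]
pale (289, 180, 23, 42) ((498.8229675292969, -239.42236328125), (114.40634155273438, 41.62682342529297), 16.021501541137695)
[[438.0, -235.0], [450.0, -275.0], [560.0, -244.0], [548.0, -204.0]]
pale (221, 166, 39, 52) ((520.662353515625, -81.25209045410156), (55.745262145996094, 152.34426879882812), 60.80946350097656)
[[441.0, -68.0], [574.0, -143.0], [601.0, -94.0], [468.0, -20.0]]
dark (219, 268, 55, 13) ((307.3124694824219, -101.22406005859375), (29.79877471923828, 137.58665466308594), 0.9256810545921326)
[[291.0, -33.0], [294.0, -170.0], [323.0, -170.0], [321.0, -32.0]]
dark (230, 246, 37, 10) ((367.0958557128906, -105.6763687133789), (92.82239532470703, 21.06159019470215), 87.33597564697266)
[[354.0, -152.0], [375.0, -153.0], [380.0, -60.0], [359.0, -59.0]]
dark (335, 162, 20, 44) ((546.2069702148438, -357.5680236816406), (50.348506927490234, 116.805419921875), 88.15166473388672)
[[487.0, -381.0], [604.0, -385.0], [605.0, -334.0], [489.0, -331.0]]
handle [[0.45764493 0.15493136 0.126     ]
 [0.45929637 0.03216545 0.126     ]]
front top outer [[ 0.49421479  0.19861952  0.151     ]
 [ 0.49466938 -0.02516957  0.151     ]]
```

View pics/topcrop.png

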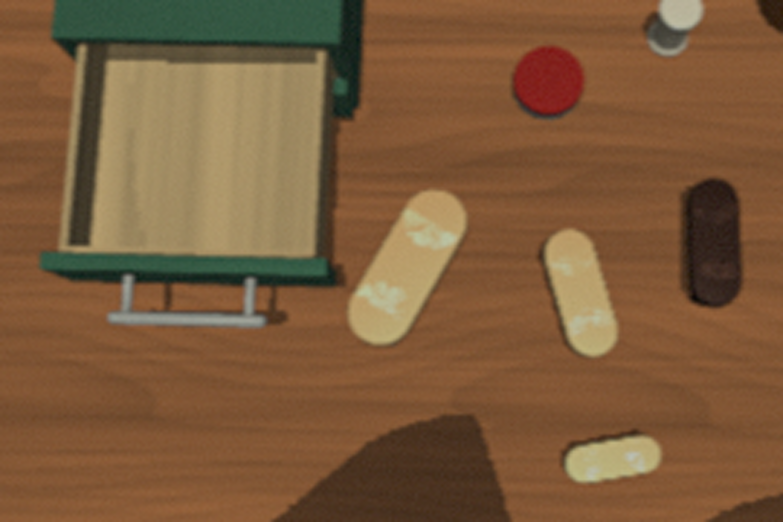

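```bash
cat >> h.py <<'E'
from scipy.spatial.transform import Rotation as Rn
def quat(jaw):  # tool down, jaw yaw (rad)
    y=np.array([0,0,-1.]);z=np.array([np.cos(jaw),np.sin(jaw),0]);x=np.cross(y,z)
    return Rn.from_matrix(np.c_[x,y,z]).as_quat()
E
python3 - <<'E'
from h import *
from workcell import kinematics
c=np.load("pics/top0.npz");s=np.load("pics/side0.npz")
u=lambda a:np.array(a)/2.9+np.array([100,100])-.3
print("handle ends",ray(c,u([[108,319],[266,321]]),0.126))
print("front top outer",ray(c,u([[41,268],[335,279]]),0.126+.025)[:, :2], "inner edge wall",ray(c,u([[62,250],[318,258]]),.14))
print("roof edge",ray(c,u([[60,45],[340,45]]),0.152))
h=np.array([.4585,.0935,.126])
print("side handle proj",proj(s,h+[[0,.06,0],[0,-.06,0]]))
b=np.array([.4995,-.2395,.042]);a=np.deg2rad(16);d=np.array([np.cos(a),np.sin(a),0]);n=np.array([-d[1],d[0],0])
print("side brush proj ends/sides",proj(s,np.array([b+.06*d,b-.06*d,b+.023*n,b-.023*n])))
sf=s["frame"];cv2.imwrite("pics/sidecrop.png",cv2.resize(sf[150:300,20:350],None,fx=2.4,fy=2.4,interpolation=cv2.INTER_CUBIC)[:,:,::-1])
for off in (np.pi/2,-np.pi/2):
  print(np.round(kinematics.solve_ik([.4995,-.2395,.2],quat(a+off)),2), np.round(kinematics.solve_ik([.59,.0935,.25],quat(off)),2))
print(*[kinematics.solve_ik([.42,.09,.13],quat(o)) for o in (np.pi/2,-np.pi/2,0,np.pi)],sep='\n')
E
```

```text
handle ends [[0.45830173 0.15995307 0.126     ]
 [0.45840492 0.02870167 0.126     ]]
front top outer [[ 0.49620203  0.20864802]
 [ 0.4902217  -0.03052364]] inner edge wall [[ 0.51330309  0.19726285  0.14      ]
 [ 0.50922947 -0.0144437   0.14      ]]
roof edge [[ 0.68657581  0.20839997  0.152     ]
 [ 0.68862637 -0.0278183   0.152     ]]
side handle proj [[201.01168231 271.25075752]
 [230.18886565 237.59909227]]
side brush proj ends/sides [[250.70231482 189.95635123]
 [290.82117161 196.77264713]
 [268.73917472 198.45398165]
 [272.4061412  188.33784546]]
[-0.45  0.3   1.83 -0.    1.01 -2.3 ] [ 0.15  0.31  1.69 -0.    1.14 -1.42]
[-0.45  0.3   1.83 -0.    1.01  0.84] [ 0.15  0.31  1.69 -0.    1.14  1.73]
[ 2.07601175e-01  2.19607184e-01  2.14267061e+00 -4.44089210e-16
  7.79314859e-01 -1.36319515e+00]
[ 2.07601175e-01  2.19607184e-01  2.14267061e+00 -4.44089210e-16
  7.79314859e-01  1.77839750e+00]
[ 2.07601175e-01  2.19607184e-01  2.14267061e+00 -4.44089210e-16
  7.79314859e-01  2.07601175e-01]
[ 2.07601175e-01  2.19607184e-01  2.14267061e+00 -4.44089210e-16
  7.79314859e-01 -2.93399148e+00]
```

View pics/sidecrop.png

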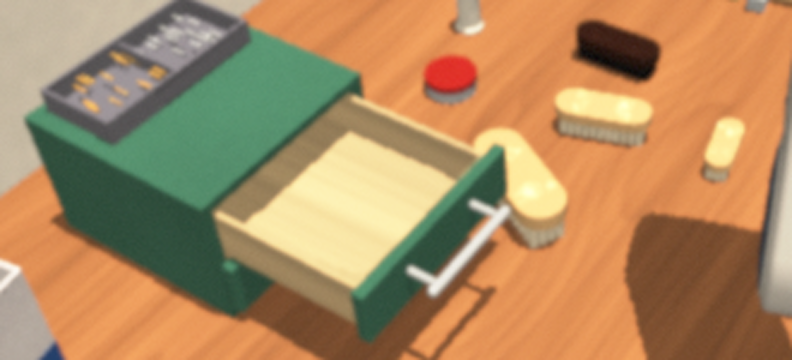

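Middle brush (about 117 x 44 mm measured) is the one, and the handle position agrees in both views. Next step is to grasp it.

```bash
python3 - <<'E'
from h import *
from workcell import bot, hand, kinematics, get_obs, vision
q=quat(np.deg2rad(16)-np.pi/2);x,y=.4995,-.2395
bot.reach([x,y,.2],q)
c=vision.read_camera("wrist");cv2.imwrite("pics/w1.png",c["frame"][:,:,::-1]);np.savez("pics/w1.npz",**c)
hand.move_gripper(.072,40)
bot.servo_line([x,y,.09],velocity=.15)
c=vision.read_camera("wrist");cv2.imwrite("pics/w2.png",c["frame"][:,:,::-1])
o=get_obs();print(o['time_s'],o['position'],o['gripper_width'],o['wrist_force'])
E
```

```text
3.125 [ 0.5002091  -0.23984208  0.09096053] 0.0719764617622076 [0.55215741 0.95739901 0.20603465]
```

View pics/w1.png

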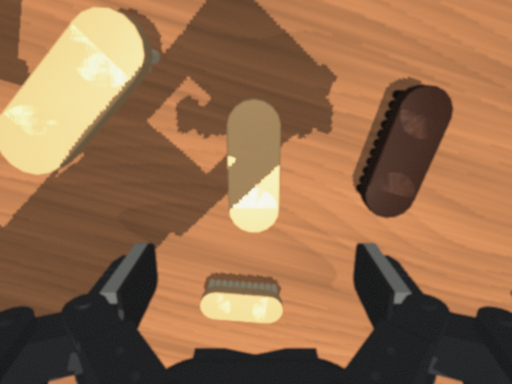

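View pics/w2.png

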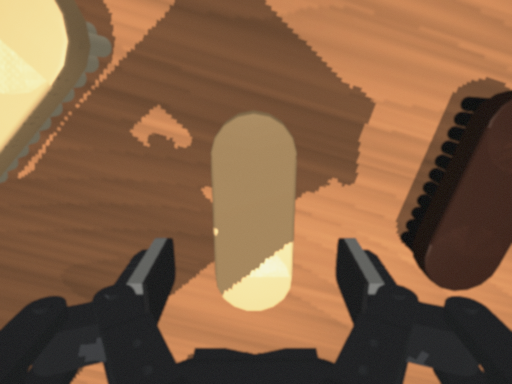

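The brush is centred between the jaws (cols 211–296, fingers at 165 and 350) and the neighbours are clear. Next I grasp and lift.

```bash
python3 - <<'E'
from h import *
from workcell import bot, hand, kinematics, get_obs, vision
c=np.load("pics/w1.npz");e=ray(c,[[254,99],[254,232]],.042);print("wrist brush ends",e,e.mean(0),np.linalg.norm(e[0]-e[1]))
m=e.mean(0)
x,y=.4995,-.2395
if np.hypot(m[0]-x,m[1]-y)<.012: x,y=(x+m[0])/2,(y+m[1])/2
bot.servo_line([x,y,.032],velocity=.12)
hand.move_gripper(.03,40)
o=get_obs();print(o['time_s'],o['position'],o['gripper_width'],o['wrist_force'])
bot.servo_line([x,y,.27],velocity=.25)
o=get_obs();print(o['time_s'],o['position'],o['gripper_width'],o['wrist_force'])
for n in("wrist","side"):
    c=vision.read_camera(n);cv2.imwrite(f"pics/{n}3.png",c["frame"][:,:,::-1])
E
```

```text
wrist brush ends [[ 0.55697565 -0.22243635  0.042     ]
 [ 0.44245926 -0.2550744   0.042     ]] [ 0.49971746 -0.23875537  0.042     ] 0.11907664358764232
4.1083 [ 0.50025642 -0.2394249   0.03302101] 0.044979254741985844 [-0.63712611  1.36106511  5.26661083]
5.2083 [ 0.49877774 -0.23872457  0.2686291 ] 0.04540090693336313 [-0.49525968  0.167713   -0.08123788]
```

View pics/wrist3.png

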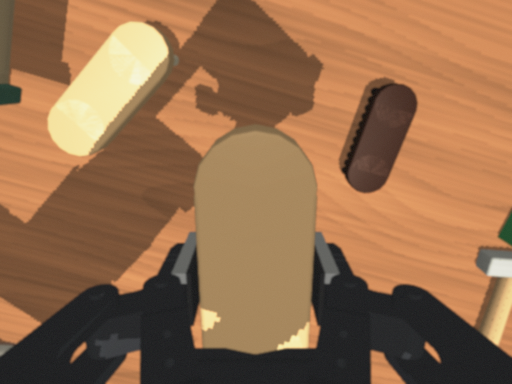

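View pics/side3.png

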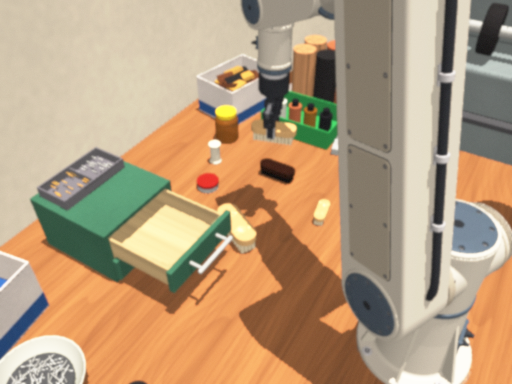

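Brush is held level (width 45 mm). Next I carry it over the drawer and lower it.

```bash
python3 - <<'E'
from h import *
from workcell import bot, hand, kinematics, get_obs, vision
q=quat(-np.pi/2);x,y=.599,.0935
bot.reach([x,y,.27],q)
bot.servo_line([x,y,.2],velocity=.15)
for n in("wrist","side","top"):
    c=vision.read_camera(n);cv2.imwrite(f"pics/{n}4.png",c["frame"][:,:,::-1])
o=get_obs();print(o['time_s'],o['position'],o['gripper_width'],o['wrist_force'])
E
python3 -c "
import cv2,numpy as np
a=cv2.imread('pics/side4.png')[130:310,0:270];b=cv2.imread('pics/wrist4.png')
cv2.imwrite('pics/c4.png',np.hstack([cv2.resize(a,(400,267)),cv2.resize(b,(356,267))]))"
```

```text
7.3833 [0.59985783 0.09346355 0.20136298] 0.04499705294833308 [-0.73556335  0.36273568 -0.91616951]
```

View pics/c4.png

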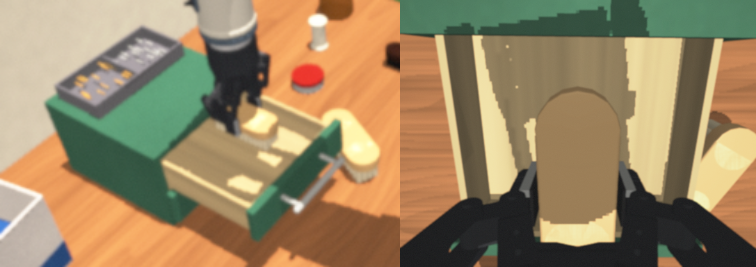

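View pics/top4.png

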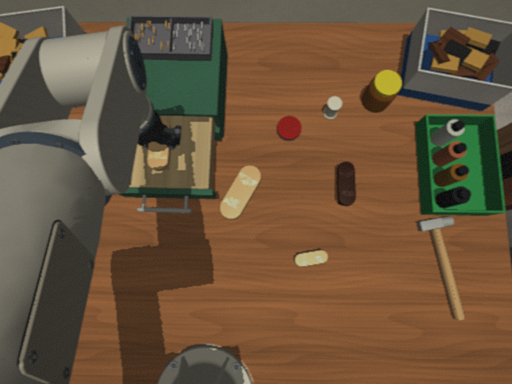

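The brush is centred between the drawer walls and clear of the roof edge. I'll lower it and watch the wrist force.

```bash
python3 - <<'E'
from h import *
from workcell import bot, hand, kinematics, get_obs, vision
x,y=.599,.0935
bot.servo_line([x,y,.135],velocity=.1)
f0=get_obs()['wrist_force'][2]
z=.135
while z>.119:
    z-=.0015; bot.servo_line([x,y,z],velocity=.03)
    f=get_obs()['wrist_force'];
    if f[2]-f0>4: break
o=get_obs();print(o['time_s'],z,o['position'],o['wrist_force'],f0)
hand.move_gripper(.066)
o=get_obs();print(o['time_s'],o['gripper_width'],o['wrist_force'])
bot.servo_line([x,y,.27],velocity=.2)
for n in("wrist","side"):
    c=vision.read_camera(n);cv2.imwrite(f"pics/{n}5.png",c["frame"][:,:,::-1]);np.savez(f"pics/{n}5.npz",**c)
print(get_obs()['time_s'])
E
python3 -c "
import cv2,numpy as np
a=cv2.imread('pics/side5.png')[130:310,0:270];b=cv2.imread('pics/wrist5.png')
cv2.imwrite('pics/c5.png',np.hstack([cv2.resize(a,(400,267)),cv2.resize(b,(356,267))]))"
```

```text
9.9333 0.1245 [0.60012646 0.09351416 0.12553291] [ 0.23499241 -0.22430393  5.09877881] -1.2353469650033444
10.2667 0.06596185968788508 [-0.07525139 -0.18552749  0.32192119]
11.2417
```

View pics/c5.png

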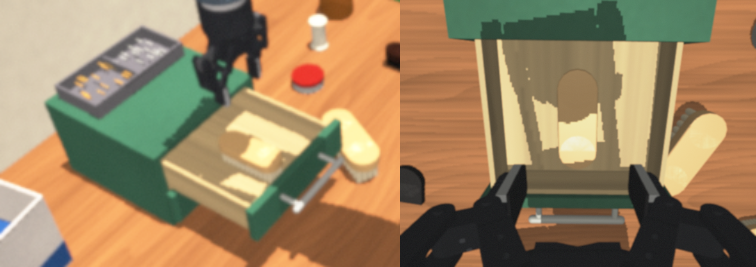

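Brush lies flat in the drawer, clear of the walls. Next I close the gripper and push the handle.

```bash
python3 - <<'E'
from h import *
from workcell import bot, hand, kinematics, get_obs, vision
y=.0935
bot.servo_line([.395,y,.25],velocity=.25)
hand.move_gripper(0.0)
bot.servo_line([.395,y,.129],velocity=.15)
f0=get_obs()['wrist_force'];x=.395;log=[]
while x<.66:
    st=.01 if x<.58 else .003
    x+=st; bot.servo_line([x,y,.129],velocity=.06 if x<.58 else .03)
    o=get_obs();f=o['wrist_force']-f0;log.append((round(x,3),round(o['position'][0],4),round(f[0],1)))
    if abs(f[0])>14 or np.linalg.norm(f)>30: break
    if o['time_s']>30:break
print(log);print(o['time_s'],o['wrist_force'])
for n in("wrist","side"):
    c=vision.read_camera(n);cv2.imwrite(f"pics/{n}6.png",c["frame"][:,:,::-1])
E
python3 -c "
import cv2,numpy as np
a=cv2.imread('pics/side6.png')[130:310,0:270];b=cv2.imread('pics/wrist6.png')
cv2.imwrite('pics/c6.png',np.hstack([cv2.resize(a,(400,267)),cv2.resize(b,(356,267))]))"
```

```text
[(0.405, np.float64(0.4059), np.float64(0.9)), (0.415, np.float64(0.4155), np.float64(0.5)), (0.425, np.float64(0.4254), np.float64(1.0)), (0.435, np.float64(0.4354), np.float64(0.2)), (0.445, np.float64(0.4455), np.float64(-0.1)), (0.455, np.float64(0.4556), np.float64(-0.1)), (0.465, np.float64(0.4656), np.float64(0.0)), (0.475, np.float64(0.4756), np.float64(0.6)), (0.485, np.float64(0.4856), np.float64(-0.6)), (0.495, np.float64(0.4956), np.float64(-0.1)), (0.505, np.float64(0.5056), np.float64(-0.0)), (0.515, np.float64(0.5156), np.float64(0.1)), (0.525, np.float64(0.5256), np.float64(0.3)), (0.535, np.float64(0.5356), np.float64(-0.5)), (0.545, np.float64(0.5456), np.float64(-0.2)), (0.555, np.float64(0.5556), np.float64(-0.1)), (0.565, np.float64(0.5656), np.float64(-0.6)), (0.575, np.float64(0.5756), np.float64(-0.5)), (0.585, np.float64(0.5853), np.float64(-0.1)), (0.588, np.float64(0.5882), np.float64(0.0)), (0.591, np.float64(0.5913), np.float64(0.4)), (0.594, np.float64(0.5943), np.float64(0.2)), (0.597, np.float64(0.5973), np.float64(-0.2)), (0.6, np.float64(0.6003), np.float64(0.6)), (0.603, np.float64(0.6033), np.float64(0.4)), (0.606, np.float64(0.6063), np.float64(0.9)), (0.609, np.float64(0.6093), np.float64(0.4)), (0.612, np.float64(0.6123), np.float64(0.5)), (0.615, np.float64(0.6153), np.float64(0.4)), (0.618, np.float64(0.6183), np.float64(1.2)), (0.621, np.float64(0.6204), np.float64(-3.9)), (0.624, np.float64(0.6207), np.float64(-16.1))]
23.2333 [-16.30026424   0.38894445  11.59437042]
```

View pics/c6.png

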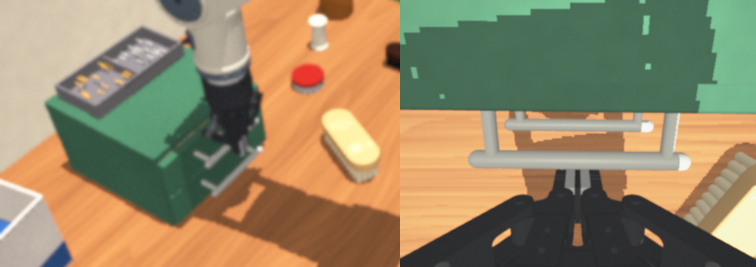

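It met the stop where predicted (TCP x 0.621, 16 N). I'll retreat and verify.

```bash
python3 - <<'E'
from h import *
from workcell import bot, hand, kinematics, get_obs, vision
bot.servo_line([.56,.0935,.129],velocity=.1)
bot.servo_line([.45,.0935,.25],velocity=.2)
bot.reach([.2,-.5,.3],quat(-np.pi/2))
for n in("top","side"):
    c=vision.read_camera(n);cv2.imwrite(f"pics/{n}7.png",c["frame"][:,:,::-1]);np.savez(f"pics/{n}7.npz",**c)
s=c;h=np.array([.638,.0935,.126]);print(proj(s,h+[[0,.06,0],[0,-.06,0],[0,.06,-.07],[0,-.06,-.07]]))
print(get_obs()['time_s'],get_obs()['wrist_force'])
E
python3 -c "
import cv2,numpy as np
a=cv2.imread('pics/side7.png')[130:310,0:270];b=cv2.imread('pics/top7.png')[0:270,70:410]
cv2.imwrite('pics/c7.png',np.hstack([cv2.resize(a,(400,267)),cv2.resize(b,(356,267))]))"
```

```text
[[139.62511859 241.30943322]
 [170.99638962 211.43692557]
 [144.21656141 260.62643594]
 [174.17225123 230.67201449]]
27.4917 [ 0.72785775 -0.13352586 -0.18620745]
```

View pics/c7.png

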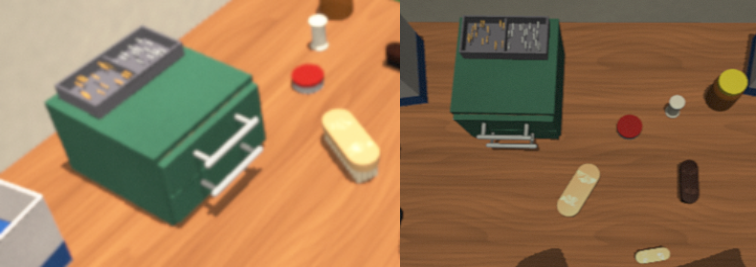

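```bash
python3 -c "
from workcell import hand_in
hand_in()"
```

```text
the job is handed in; nothing more can be done
```

The pale brush is in the top drawer, bristles down, and the drawer is pushed shut. I handed in the job at about 27.5 s of the 43 s allowed.

- **Which brush:** I took the middle-sized of the three pale brushes. It measured about 119 mm long in the wrist view, and the gripper closed to 45 mm on it.
- **Placing:** the brush touched down at the expected drawer-floor height with about 5 N of force. After release, the pictures showed it lying flat and clear of the walls.
- **Closing:** the handle met its stop at the predicted position with about 16 N. The last side picture shows both handles within about 4 pixels of where a shut drawer would put them. The last top picture shows the drawer shut and the dark brush and other pale brushes looking unmoved.
- **Checks:** none failed or disagreed. I could not see the brush once the drawer was shut. The arm was clear of everything, with wrist force near zero.

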